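# Set the tumbler timer's thumbwheels

### The arm

A 6-joint arm with a two-finger parallel gripper is mounted at the origin on the work surface. World frame = base frame: x ahead of the robot, y to its left, z up, the work surface at z = 0. Lengths are in m, angles in rad, forces in N, time in s.
With the tool pointing down it reaches from about 0.35 to 0.975 m from the base axis. Payload 4.9 kg.
Tool frame: the origin (TCP) lies at the very end of the fingers, on their centre line; the grasp point (between the pads) lies 19 mm behind it; z points along the fingers, y is the line along which they close (so a half turn about z gives the same grasp; the last joint's range is limited). The gripper opens to 85 mm and grips with 20 to 120 N. Pads are 22 mm wide; open, the fingers measure 114 mm over their backs; the gripper's body (76 mm by 85 mm) begins 54 mm behind the grasp point. The pads swing forward as they close: fully open they stand 13 mm farther back than shut.
Start: joints at [-1.383, 0.053, 1.613, -0, 1.476, -0.119], TCP at [0.189, -0.596, 0.231] pointing down, gripper open.
Joint ranges: [-3.01, 3.01], [-1.01, 2.22], [0.06, 2.58], [-1.02, 4.17], [0.09, 2.62], [-3.14, 3.14]. Speed limits (rad/s): [2.57, 2.57, 3.14, 3.14, 3.14, 3.14].

### API

Orientations are given as a rotation vector (axis times angle).
In Python, from station import ctrl gives the robot as it stands.
- The arm moves only by the tool jog_arm, never from a script. Its argument "plan" is a list of rows, each a list of 7 numbers: the shift along the tool's x, y, z in units of 0.02 m (1.0 is 0.02 m), then the turn, a rotation vector about the tool's x, y, z in units of 45 degrees (1.0 is 45 degrees), then the opening, from -1 (shut) to 1 (fully open). A call has 1 to 8 rows; each row shifts and turns the commanded pose from where the row before left it, along the tool's axes as they then stand; what a row does not reach is not made up. A row lasts 1/10 s, in which the tool goes at most 50 mm and 8.59 degrees, less where a joint would pass 70% of its speed; a pose out of reach is approached as far as the arm can. A call with a number of a shift or a turn outside -1 to 1 is refused whole. A call with a gripper value outside its range is refused whole. The fingers move at their own pace and stop on an object; "grip_force" is the grip in N (left out, the last holds). Time passes only in rows, so rows that do not move let the fingers close. It gives the time, the measured TCP pose, the force, the opening and the grip force at its end, in the units of the state.
- ctrl.get_obs(): the state, without advancing time (a new reading comes with each control period).
- ctrl.get_image(name): name is "scene" or "top" or "wrist"; returns (picture, depth): 480x640x3 uint8, red, green, blue; 480x640 float32, m along the optical axis (not along the pixel's ray), 0 where there is no reading.
- ctrl.camera_info(name): a dict with "camera_matrix" (3x3 intrinsics, pixels), "k1" (the pictures are not rectified: a ray, as slopes to the right and down, at radius r is drawn at 1 + k1 r^2 times it, then the intrinsics apply), "rvec" (rotation vector, rad) and "tvec" (3), from world to camera coordinates, as OpenCV has them; the wrist camera has in their place "T_tool_cam" (4x4, takes a point from camera to tool coordinates, whose origin is the TCP and whose axes are the flange's). Camera axes: x right, y down, z forward; pixel columns grow to the right and rows downward; lengths in m; the calibration is good to about 2 mm. A picture is of the moment at which its call begins: read the wrist's pose just before it. camera_info takes no time and is no camera call.
- ctrl.finish_job(): hands the job in; it is judged then, once.
The state is a dict: "t": time; "q": joint angles; "dq": joint speeds; "effort": joint torques, N m; "tool_pos": TCP position; "tool_rot": TCP orientation; "contact_force": force on the tool from outside, world axes, zero at the start; "wrist_torque": the same for the moment, N m; "opening": finger opening in m; "grip_force": force on a finger pad.
Only numpy, scipy, OpenCV 4.12 (cv2) and the standard library are available. Lean on these libraries where they do the work, as an engineer would, in place of code of your own. Each camera call takes 0.05 s, during which the arm holds its last target. There are 200 camera calls.

### The job

On the cream-white thumbwheel selector, set the code for the next polishing run: the red wheel's tab at position 4 and the yellow wheel's tab at position 2, counting the five white marks beside each wheel from 1 nearest the robot to 5 farthest away. Leave both wheels of the blue selector as they are.

Things in the scene. Friction and masses are not known exactly. Their poses are not given: they have to be found in the camera images.
- selector: Cream-white box fixed to the bench, 150 (x) by 160 (y) by 70 mm high. Origin: centre of its underside; x points away from the robot, y to the robot's left, z up; turned up to 20 degrees. Two wheels, radius 32, 24 wide, stand out of its top on one axle along y, 60 above the bench at x = 0: red at y = +30, yellow at y = -30. A like box in blue stands beside it, on either side.
- red_wheel (a joint): Angle of the red wheel, rad. 0: tab straight up; positive: leaning to the box's +x. White marks 1 to 5 on the fixed disc (radius 34) at the wheel's outer side are at -0.8, -0.4, 0, 0.4, 0.8; stops at -1, 1. The tab is a 6 mm fin ending in a crossbar, radius 7, 24 long along y, centre 62 from the axle. About 2 N there turns it; no detents; it stays where left.
- yellow_wheel (a joint): The same for the yellow wheel. Starts between -0.1 and 0.8.
- other_red_tab (a point): Centre of the crossbar of the red wheel of the blue selector (same build; to be left alone).
- other_yellow_tab (a point): Centre of the crossbar of the yellow wheel of the blue selector (to be left alone).
Not all that is in view belongs to the job. Of the things shaped like the selector, the cream one is meant.

How it is judged:
By the outcome, as a careful person would: the job done as asked, in the order asked, and still so for the second after the job is handed in, with the robot touching nothing.
It also fails if it takes over 45 s, if anything falls off the work surface, if the arm or the gripper's body presses on something with over 40 N, if the wrist force passes 120 N, or if a joint passes its speed limit or range.

## Working session

There is one attempt and no reset: what is moved stays moved. The work goes in short steps, Python scripts to look and compute and a tool call to move; the robot and the scene stay as the last step left them, time stands still between calls to the robot, and variables do not carry over. Pictures are saved under pics/ and viewed, at most 10 in all, crops included, and the job is handed in when it is done.

Besides the shell and the picture viewer there is one more tool, called after "Emit:" as name(argument=value, ...) on one line, values as JSON. jog_arm: Moves the arm, as the interface text tells. Shifts and turns lie within -1 to 1; 1 stands for 0.02 m of shift or 45 degrees of turn. Its arguments: {"type":"object","properties":{"plan":{"type":"array"},"grip_force":{"type":"number"}},"required":["plan"]}

```bash
mkdir -p pics
cat > h.py <<'E'
import numpy as np, cv2
from station import ctrl
from scipy.spatial.transform import Rotation as R
def snap(n,f):
    o=ctrl.get_obs(); im,d=ctrl.get_image(n); cv2.imwrite(f'pics/{f}.png',im[:,:,::-1]); np.savez(f'{f}.npz',im=im,d=d,p=o['tool_pos'],r=o['tool_rot']); return im,d
def cam(n,z):
    c=ctrl.camera_info(n); K=np.array(c['camera_matrix']);k1=c['k1']
    if n=='wrist':
        T=np.eye(4);T[:3,:3]=R.from_rotvec(z['r']).as_matrix();T[:3,3]=z['p'];T=T@np.array(c['T_tool_cam'])
    else:
        W=np.eye(4);W[:3,:3]=R.from_rotvec(np.ravel(c['rvec'])).as_matrix();W[:3,3]=np.ravel(c['tvec']);T=np.linalg.inv(W)
    return K,k1,T
def world(n,f,uv,d=None):
    z=np.load(f'{f}.npz');K,k1,T=cam(n,z);uv=np.atleast_2d(np.array(uv,float))
    if d is None: d=np.array([z['d'][int(round(v)),int(round(u))] for u,v in uv])
    s=cv2.undistortPoints(uv[:,None],K,np.array([k1,0,0,0.]))[:,0]
    P=np.c_[s*d[:,None],d]
    return P@T[:3,:3].T+T[:3,3]
E
python3 -c "
from h import *
snap('top','top0');snap('scene','scene0')
o=ctrl.get_obs();print(o)
a=ctrl.camera_info('top');print(a)"
```

```text
{'t': 0.1, 'q': array([-1.38300421e+00,  5.32852245e-02,  1.61415432e+00, -3.66487061e-05,
        1.47598328e+00, -1.19003604e-01]), 'dq': array([-4.89999742e-04, -8.90494311e-04, -5.22055450e-03,  4.64082519e-04,
        5.24272991e-05,  2.05535209e-04]), 'effort': array([ 5.04170876e-04, -3.94901276e+01, -3.71362245e+01, -2.03369527e-04,
        3.92955626e-03, -7.18546801e-06]), 'tool_pos': array([ 0.18863683, -0.59526701,  0.23019085]), 'tool_rot': array([-3.10289560e+00, -4.79751986e-01,  1.56037550e-04]), 'contact_force': array([-0.2265242 ,  0.01523312,  0.13715634]), 'wrist_torque': array([ 2.41712914e-02, -3.48637348e-05, -1.01169625e-02]), 'grip_force': 0.0, 'opening': 0.08534056846624098}
{'camera_matrix': array([[451.48025751,   0.        , 319.99431043],
       [  0.        , 451.48025751, 236.87930874],
       [  0.        ,   0.        ,   1.        ]]), 'k1': -0.022431269241959092, 'rvec': array([ 2.14723044, -2.20742173,  0.10824305]), 'tvec': array([0.04182239, 0.42455705, 0.77497491])}
```

View pics/top0.png

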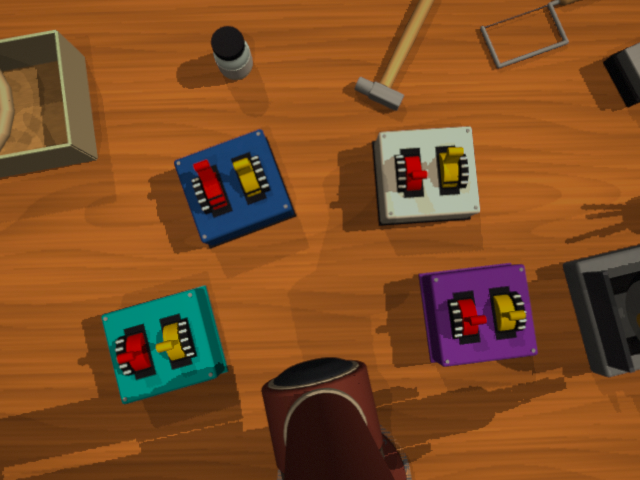

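View pics/scene0.png

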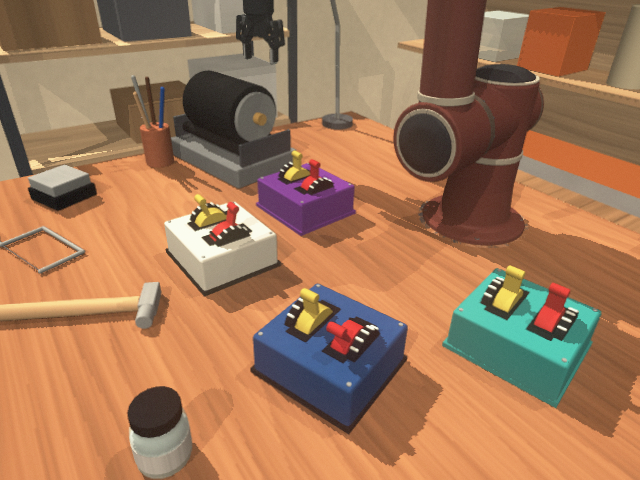

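The white-bodied box is the cream selector, at top (427,175). The lookalikes are blue (235,187), purple (480,315) and teal (165,345). I choose the cream box and check it in a crop.

```bash
python3 -c "
from h import *
a=cv2.imread('pics/top0.png')[115:235,365:495];cv2.imwrite('pics/c0.png',cv2.resize(a,None,fx=5,fy=5,interpolation=cv2.INTER_CUBIC))"
```

```text
(no output)
```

View pics/c0.png

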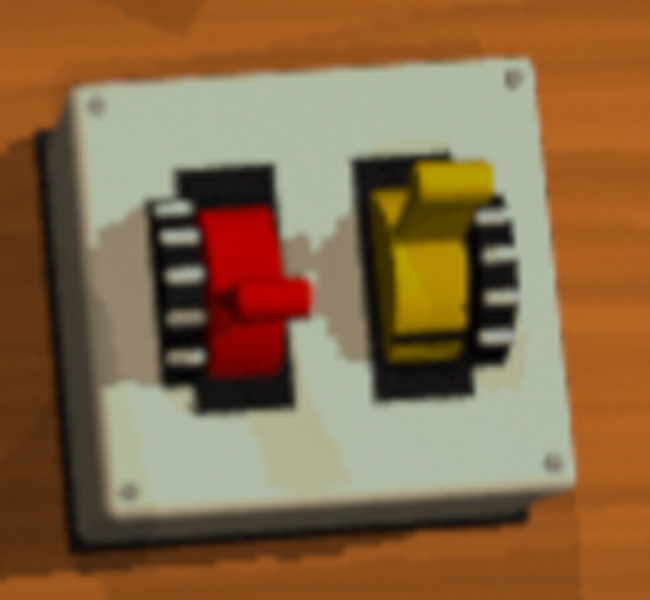

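The crop shows the cream box with screws at (97,105), (513,78), (128,492) and (553,462). The red crossbar is at (273,300), leaning slightly towards the robot. The yellow crossbar is at (452,182), leaning far away.

```bash
python3 -c "
from h import *
c=np.array([(97,105),(513,78),(128,492),(553,462),(273,300),(452,182)])/5+[365-.4,115-.4]
P=world('top','top0',c);print(P.round(4))
K,k1,T=cam('top',np.load('top0.npz'))
def atz(uv,z):
    s=cv2.undistortPoints(np.array(uv,float)[None,None],K,np.array([k1,0,0,0.]))[0,0];d=T[:3,:3]@[*s,1];return T[:3,3]+d*(z-T[2,3])/d[2]
Q=np.array([atz(u,.07) for u in c[:4]]);print(Q)
o=Q.mean(0);ex=(Q[0]+Q[1]-Q[2]-Q[3])[:2];ey=(Q[0]+Q[2]-Q[1]-Q[3])[:2]
print(o,np.degrees(np.arctan2(ex[1],ex[0])),np.degrees(np.arctan2(-ey[0],ey[1])),np.hypot(*ex)/2,np.hypot(*ey)/2)
y=(np.arctan2(ex[1],ex[0])+np.arctan2(-ey[0],ey[1]))/2
Rz=np.array([[np.cos(y),np.sin(y)],[-np.sin(y),np.cos(y)]])
for i,u in enumerate(c[4:]):
  for a in np.arange(-.9,.95,.05):
    pass
  from scipy.optimize import brentq
  f=lambda a:(Rz@(atz(u,.06+.062*np.cos(a)+.006)-o)[:2])[0]-.062*np.sin(a)
  a=brentq(f,-1,1);print('ang',a,Rz@(atz(u,.066+.062*np.cos(a))-o)[:2])
i=ctrl.camera_info('wrist');print(i)
"
```

```text
[[ 0.5887 -0.0819  0.072 ]
 [ 0.5947 -0.223   0.0722]
 [ 0.4575 -0.087   0.0695]
 [ 0.4636 -0.229   0.0708]
 [ 0.508  -0.1249  0.127 ]
 [ 0.5445 -0.1832  0.1251]]
[[ 0.58939534 -0.08219439  0.07      ]
 [ 0.59545918 -0.22382171  0.07      ]
 [ 0.45744318 -0.08697109  0.07      ]
 [ 0.46376626 -0.22930122  0.07      ]]
[ 0.52651599 -0.1555721   0.07      ] 2.2277734120644013 2.4977990414104667 0.13192224321773663 0.14211374661388917
ang -0.27684479167504444 [-0.01694596  0.03107571]
ang 0.27155802938849805 [ 0.01663043 -0.02818109]
{'camera_matrix': array([[334.10999266,   0.        , 319.87343939],
       [  0.        , 334.10999266, 239.93578933],
       [  0.        ,   0.        ,   1.        ]]), 'k1': -0.007533310289614156, 'T_tool_cam': array([[-7.31673450e-04, -9.45329035e-01, -3.26117281e-01,
         8.35431190e-02],
       [ 9.99999682e-01, -5.88182913e-04, -5.38600198e-04,
         2.29148826e-04],
       [ 3.17337793e-04, -3.26117571e-01,  9.45329164e-01,
        -1.43224686e-01],
       [ 0.00000000e+00,  0.00000000e+00,  0.00000000e+00,
         1.00000000e+00]])}
```

Emit:
jog_arm(plan=[[0, 0, -1, 0, 0, -0.19, 0.3], [0, 0, -1, 0, 0, -0.19, 0.3], [0, 0, -1, 0, 0, -0.19, 0.3], [0, 0, -1, 0, 0, -0.19, 0.3], [0, 0, -1, 0, 0, -0.19, 0.3], [0, 0, -1, 0, 0, -0.19, 0.3], [0, 0, -1, 0, 0, -0.19, 0.3], [0, 0, -1, 0, 0, -0.19, 0.3]], grip_force=20)

```text
t: 0.9
tool_pos: [0.1887, -0.5955, 0.3914]
tool_rot: [-2.291, -2.148, -0.001]
contact_force: [-0.8, 0.3, 0.7]
opening: 0.0555
grip_force: 0.0
```

```bash
cat > go.py <<'E'
import sys
from h import *
# target: box x offset, box y offset, z ; print remaining in tool units
bx,by,z=map(float,sys.argv[1:4]); Y=np.radians(2.36)
t=np.array([.5265+bx*np.cos(Y)-by*np.sin(Y),-.1556+bx*np.sin(Y)+by*np.cos(Y),z])
o=ctrl.get_obs(); M=R.from_rotvec(o['tool_rot'])
ty=M.as_matrix()[:,1]; want=np.array([[-np.sin(Y)*-1,0,0]])
D=np.array([[np.sin(Y),np.cos(Y),0],[np.cos(Y),-np.sin(Y),0],[0,0,-1]]).T
c,s=np.cos(Y),np.sin(Y)
D=np.column_stack([[-s,c,0],[c,s,0],[0,0,-1]])  # tool x=box y, tool y=box x
rot=(M.inv()*R.from_matrix(D)).as_rotvec()
print('t',o['t'],'pos',o['tool_pos'].round(4),'target',t.round(4))
print('shift units',(M.inv().apply(t-o['tool_pos'])/.02).round(2),'after turn',(D.T@(t-o['tool_pos'])/.02).round(2),'turn units',(np.degrees(rot)/45).round(3))
print('F',o['contact_force'].round(2),'open',o['opening'],'q',o['q'].round(2))
E
python3 go.py -.017 .03 .25
```

```text
t 0.9 pos [ 0.1887 -0.5955  0.3914] target [ 0.5083 -0.1263  0.25  ]
shift units [24.43 14.45  7.09] after turn [22.78 16.93  7.07] turn units [-0.    -0.002 -0.134]
F [-0.76  0.31  0.7 ] open 0.05545337274685106 q [-1.38  0.01  1.4  -0.    1.74 -1.32]
```

Emit:
jog_arm(plan=[[0.9, 0.7, 0, 0, 0, -0.134, 0.3], [1, 0.74, 0, 0, 0, 0, 0.3], [1, 0.74, 0, 0, 0, 0, 0.3], [1, 0.74, 0, 0, 0, 0, 0.3], [1, 0.74, 0, 0, 0, 0, 0.3], [1, 0.74, 0, 0, 0, 0, 0.3], [1, 0.74, 0, 0, 0, 0, 0.3], [1, 0.74, 0, 0, 0, 0, 0.3]])

```text
t: 1.7
tool_pos: [0.303, -0.4342, 0.3906]
tool_rot: [-2.182, -2.259, -0.001]
contact_force: [-0.3, 0.5, 0.4]
opening: 0.0556
grip_force: 0.0
```

Emit:
jog_arm(plan=[[1, 0.74, 0, 0, 0, 0, 0.3], [1, 0.74, 0, 0, 0, 0, 0.3], [1, 0.74, 0, 0, 0, 0, 0.3], [1, 0.74, 0, 0, 0, 0, 0.3], [1, 0.74, 0, 0, 0, 0, 0.3], [1, 0.74, 0, 0, 0, 0, 0.3], [1, 0.74, 0, 0, 0, 0, 0.3], [1, 0.74, 0, 0, 0, 0, 0.3]])

```text
t: 2.5
tool_pos: [0.4157, -0.2702, 0.3907]
tool_rot: [-2.182, -2.259, 0.0]
contact_force: [-0.4, -0.0, 0.5]
opening: 0.0557
grip_force: 0.0
```

Emit:
jog_arm(plan=[[0.9, 0.74, 0.8, 0, 0, 0, 0.3], [0.9, 0.74, 0.8, 0, 0, 0, 0.3], [0.9, 0.74, 0.8, 0, 0, 0, 0.3], [0.9, 0.74, 0.8, 0, 0, 0, 0.3], [0.9, 0.7, 0.8, 0, 0, 0, 0.3], [0.9, 0.7, 0.8, 0, 0, 0, 0.3], [0.9, 0.7, 0.8, 0, 0, 0, 0.3], [0, 0, 0, 0, 0, 0, 0.3]])

```text
t: 3.3
tool_pos: [0.5114, -0.1394, 0.2756]
tool_rot: [-2.175, -2.259, 0.003]
contact_force: [0.1, -0.1, 0.1]
opening: 0.0555
grip_force: 0.0
```

```bash
python3 -c "
from h import *
snap('wrist','w1')"; python3 go.py -.017 .03 .1116
```

```text
t 3.35 pos [ 0.5115 -0.1407  0.2772] target [ 0.5083 -0.1263  0.1116]
shift units [ 0.71 -0.1   8.28] after turn [ 0.72 -0.13  8.28] turn units [-0.005 -0.002 -0.005]
F [0.51 0.31 0.25] open 0.05511372058583516 q [-0.41 -0.2   1.77 -0.    1.57 -0.45]
```

View pics/w1.png

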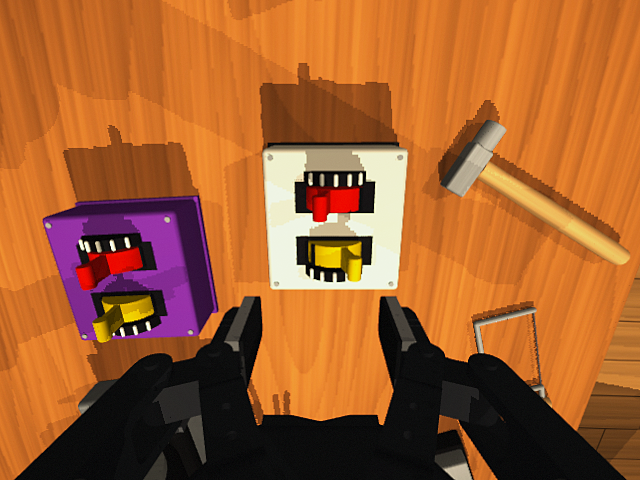

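The wrist view shows the cream box with the red bar at about (320,200) leaning towards the robot. The yellow bar is at about (354,262), and the screws are at (271,157), (401,155), (277,283) and (390,283).

```bash
python3 -c "
from h import *
a=cv2.imread('pics/w1.png')[135:300,255:420];cv2.imwrite('pics/c1.png',cv2.resize(a,None,fx=3.6,fy=3.6,interpolation=cv2.INTER_CUBIC))
P=world('wrist','w1',[(271,157),(401,155),(277,283),(390,283),(320,190),(321,215),(355,278),(350,248)]);print(P.round(4),P[:4].mean(0))
Y=np.radians(2.36);Q=P[:,:2]-[.5265,-.1556];print(np.c_[Q@[np.cos(Y),np.sin(Y)],Q@[-np.sin(Y),np.cos(Y)]].round(4))"
```

```text
[[ 0.4581 -0.0878  0.071 ]
 [ 0.5897 -0.0808  0.0712]
 [ 0.4637 -0.2288  0.0717]
 [ 0.5932 -0.2232  0.0727]
 [ 0.5091 -0.1162  0.0895]
 [ 0.5108 -0.1318  0.1276]
 [ 0.5458 -0.1931  0.1268]
 [ 0.5432 -0.1772  0.0869]] [ 0.52618858 -0.15515852  0.07166423]
[[-0.0655  0.0705]
 [ 0.0662  0.0721]
 [-0.0657 -0.0706]
 [ 0.0639 -0.0703]
 [-0.0158  0.04  ]
 [-0.0147  0.0244]
 [ 0.0178 -0.0383]
 [ 0.0158 -0.0223]]
```

View pics/c1.png

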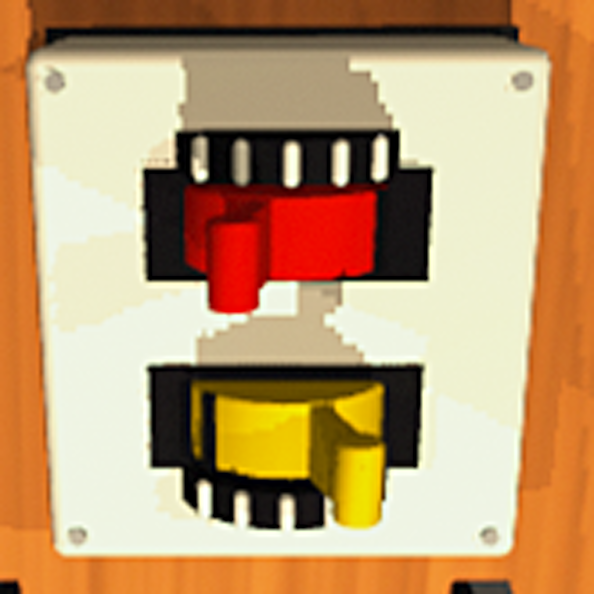

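The box pose and tab angles agree with the top view, so I descend on red.

Emit:
jog_arm(plan=[[0.7, -0.1, 1, 0, 0, 0, 0.3], [0, 0, 1, 0, 0, 0, 0.3], [0, 0, 1, 0, 0, 0, 0.3], [0, 0, 1, 0, 0, 0, 0.3], [0, 0, 1, 0, 0, 0, 0.3], [0, 0, 1, 0, 0, 0, 0.3], [0, 0, 0, 0, 0, 0, 0.3]])

```text
t: 4.05
tool_pos: [0.5076, -0.1281, 0.1568]
tool_rot: [-2.18, -2.256, 0.004]
contact_force: [-0.2, 0.0, -0.6]
opening: 0.0554
grip_force: 0.0
```

```bash
python3 go.py -.016 .03 .1116
```

```text
t 4.05 pos [ 0.5076 -0.1281  0.1568] target [ 0.5093 -0.1263  0.1116]
shift units [0.08 0.1  2.26] after turn [0.09 0.09 2.26] turn units [-0.006 -0.002 -0.009]
F [-0.19  0.02 -0.63] open 0.05536017716881702 q [-0.39 -0.13  1.92 -0.    1.36 -0.42]
```

Emit:
jog_arm(plan=[[0.09, 0.09, 0.75, 0, 0, 0, 0.3], [0, 0, 0.75, 0, 0, 0, 0.3], [0, 0, 0.7, 0, 0, 0, 0.3], [0, 0, 0, 0, 0, 0, -1], [0, 0, 0, 0, 0, 0, -1], [0, 0, 0, 0, 0, 0, -1], [0, 0, 0, 0, 0, 0, -1], [0, 0, 0, 0, 0, 0, -1]])

```text
t: 4.85
tool_pos: [0.5115, -0.1261, 0.116]
tool_rot: [2.181, 2.26, -0.0]
contact_force: [-1.9, 0.3, 1.4]
opening: 0.013
grip_force: 22.3
```

```bash
python3 go.py .0241 .03 .109
```

```text
t 4.85 pos [ 0.5115 -0.1261  0.116 ] target [ 0.5493 -0.1246  0.109 ]
shift units [0.01 1.89 0.35] after turn [-0.    1.89  0.35] turn units [ 0.001  0.001 -0.008]
F [-1.89  0.33  1.42] open 0.013048347534508196 q [-0.38 -0.08  1.95 -0.    1.28 -0.42]
```

Emit:
jog_arm(plan=[[0, 0.32, -0.03, 0, 0, 0, -1], [0, 0.32, -0.01, 0, 0, 0, -1], [0, 0.32, 0.03, 0, 0, 0, -1], [0, 0.32, 0.06, 0, 0, 0, -1], [0, 0.32, 0.13, 0, 0, 0, -1], [0, 0.29, 0.17, 0, 0, 0, -1], [0, 0, 0, 0, 0, 0, -1], [0, 0, 0, 0, 0, 0, -1]])

```text
t: 5.65
tool_pos: [0.5496, -0.1247, 0.1087]
tool_rot: [2.181, 2.26, 0.001]
contact_force: [-1.3, -0.8, 2.0]
opening: 0.0129
grip_force: 25.2
```

```bash
python3 go.py .0241 .03 .109
```

```text
t 5.65 pos [ 0.5496 -0.1247  0.1087] target [ 0.5493 -0.1246  0.109 ]
shift units [ 0.   -0.01 -0.02] after turn [ 0.   -0.01 -0.02] turn units [ 0.001  0.    -0.008]
F [-1.26 -0.8   1.99] open 0.012892547186888792 q [-0.36  0.01  1.86  0.    1.26 -0.39]
```

Red is on target. I release, rise, and move to yellow (bar at x ≈ +0.017, y = -0.03).

Emit:
jog_arm(plan=[[0, 0, 0, 0, 0, 0, 0.3], [0, 0, 0, 0, 0, 0, 0.3], [0, 0, 0, 0, 0, 0, 0.3], [0, 0, -1, 0, 0, 0, 0.3], [0, 0, -1, 0, 0, 0, 0.3], [0, 0, -1, 0, 0, 0, 0.3], [0, 0, -1, 0, 0, 0, 0.3], [0, 0, 0, 0, 0, 0, 0.3]])

```text
t: 6.45
tool_pos: [0.551, -0.1254, 0.1919]
tool_rot: [2.178, 2.255, 0.004]
contact_force: [0.2, 0.6, 0.3]
opening: 0.0554
grip_force: 0.0
```

Emit:
jog_arm(plan=[[-1, -0.12, 0, 0, 0, 0, 0.3], [-1, -0.12, 0, 0, 0, 0, 0.3], [-1, -0.12, 0, 0, 0, 0, 0.3], [0, 0, 0, 0, 0, 0, 0.3], [0, 0, 0, 0, 0, 0, 0.3]])

```text
t: 6.95
tool_pos: [0.5435, -0.1847, 0.187]
tool_rot: [-2.182, -2.258, 0.0]
contact_force: [0.3, 0.4, -0.3]
opening: 0.0556
grip_force: 0.0
```

```bash
python3 go.py .0172 -.03 .1126
```

```text
t 6.95 pos [ 0.5435 -0.1847  0.187 ] target [ 0.5449 -0.1849  0.1126]
shift units [-0.02  0.08  3.72] after turn [-0.01  0.07  3.72] turn units [-0.002 -0.002 -0.009]
F [ 0.3   0.42 -0.29] open 0.0555829994114459 q [-0.46 -0.04  1.78  0.    1.4  -0.49]
```

Emit:
jog_arm(plan=[[0, 0.07, 0.8, 0, 0, 0, 0.3], [0, 0, 0.8, 0, 0, 0, 0.3], [0, 0, 0.8, 0, 0, 0, 0.3], [0, 0, 0.7, 0, 0, 0, 0.3], [0, 0, 0.6, 0, 0, 0, 0.3], [0, 0, 0, 0, 0, 0, -1], [0, 0, 0, 0, 0, 0, -1], [0, 0, 0, 0, 0, 0, -1]])

```text
t: 7.75
tool_pos: [0.5459, -0.1852, 0.1153]
tool_rot: [2.181, 2.259, 0.001]
contact_force: [-0.1, 0.1, 1.6]
opening: 0.0131
grip_force: 24.3
```

Emit:
jog_arm(plan=[[0, 0, 0, 0, 0, 0, -1], [0, 0, 0, 0, 0, 0, -1], [0, 0, 0, 0, 0, 0, -1]])

```text
t: 8.05
tool_pos: [0.5459, -0.1851, 0.1152]
tool_rot: [2.181, 2.259, 0.001]
contact_force: [-0.2, -0.9, 2.0]
opening: 0.013
grip_force: 22.4
```

```bash
python3 go.py -.0241 -.03 .109
```

```text
t 8.05 pos [ 0.5459 -0.1851  0.1152] target [ 0.5037 -0.1866  0.109 ]
shift units [ 0.   -2.12  0.31] after turn [ 0.01 -2.12  0.31] turn units [ 0.002  0.001 -0.008]
F [-0.16 -0.87  1.98] open 0.013025288447017096 q [-0.46  0.04  1.83 -0.    1.27 -0.49]
```

Emit:
jog_arm(plan=[[0, -0.35, -0.04, 0, 0, 0, -1], [0, -0.35, -0.02, 0, 0, 0, -1], [0, -0.35, 0.02, 0, 0, 0, -1], [0, -0.35, 0.06, 0, 0, 0, -1], [0, -0.35, 0.12, 0, 0, 0, -1], [0, -0.37, 0.17, 0, 0, 0, -1], [0, 0, 0, 0, 0, 0, -1], [0, 0, 0, 0, 0, 0, -1]])

```text
t: 8.85
tool_pos: [0.5042, -0.1869, 0.1111]
tool_rot: [2.18, 2.257, 0.002]
contact_force: [-2.9, 1.3, 9.3]
opening: 0.0128
grip_force: 24.4
```

```bash
python3 go.py -.0241 -.03 .109
```

```text
t 8.85 pos [ 0.5042 -0.1869  0.1111] target [ 0.5037 -0.1866  0.109 ]
shift units [ 0.02 -0.03  0.11] after turn [ 0.02 -0.03  0.11] turn units [ 0.005  0.002 -0.008]
F [-2.94  1.27  9.31] open 0.012790427946024845 q [-0.49 -0.05  1.93  0.    1.26 -0.53]
```

Emit:
jog_arm(plan=[[0, 0, 0, 0, 0, 0, 0.3], [0, 0, 0, 0, 0, 0, 0.3], [0, 0, 0, 0, 0, 0, 0.3], [0, 0, -1, 0, 0, 0, 0.3], [0, 0, -1, 0, 0, 0, 0.3], [0, 0, -1, 0, 0, 0, 0.3], [0, 0, -1, 0, 0, 0, 0.3], [0, 0, -1, 0, 0, 0, 0.3]])

```text
t: 9.65
tool_pos: [0.5026, -0.1861, 0.2082]
tool_rot: [-2.181, -2.259, 0.001]
contact_force: [-0.0, -0.4, 0.3]
opening: 0.0553
grip_force: 0.0
```

Emit:
jog_arm(plan=[[-0.5, 0.5, -1, 0, 0, 0, 0.3], [-0.5, 0.5, -1, 0, 0, 0, 0.3], [-0.5, 0.5, -1, 0, 0, 0, 0.3], [0, 0, 0, 0, 0, 0, 0.3], [0, 0, 0, 0, 0, 0, 0.3], [0, 0, 0, 0, 0, 0, 0.3]])

```text
t: 10.25
tool_pos: [0.533, -0.2145, 0.266]
tool_rot: [-2.18, -2.258, 0.001]
contact_force: [-0.9, 0.4, -0.7]
opening: 0.0555
grip_force: 0.0
```

```bash
python3 -c "
from h import *
snap('wrist','w2')"
```

```text
(no output)
```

View pics/w2.png

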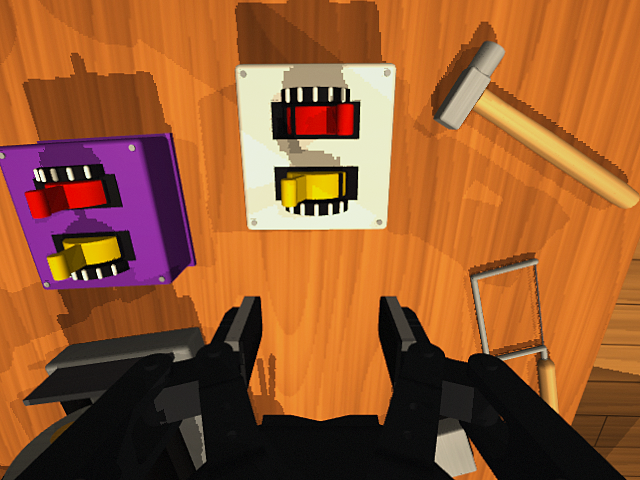

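The red bar is now at about (346,120), leaning away, and the yellow at (289,193), leaning towards the robot. I measure both angles from depth.

```bash
python3 -c "
from h import *
from scipy.optimize import least_squares
z=np.load('w2.npz');vv,uu=np.mgrid[60:235,235:400]
uv=np.c_[uu.ravel(),vv.ravel()];P=world('wrist','w2',uv);Y=np.radians(2.36)
s=world('wrist','w2',[(243,73),(389,72),(254,222),(379,222)]);print('box',s.mean(0))
Q=P[:,:2]-s.mean(0)[:2];x=Q@[np.cos(Y),np.sin(Y)];y=Q@[-np.sin(Y),np.cos(Y)];h=P[:,2]-.0012
for n,y0 in(('red',.03),('yel',-.03)):
  m=(abs(y-y0)<.011)&(h>.112)
  f=lambda a:np.hypot(x[m]-.062*np.sin(a),h[m]-.06-.062*np.cos(a))-.007
  for g in(-.4,.4):
    r=least_squares(f,g,loss='soft_l1',f_scale=.002);print(n,m.sum(),r.x,r.cost,x[m].mean())
  t=(abs(y-y0)<.011)&(h>h[m].max()-.004);print(x[t].mean(),h[m].max())
"
```

```text
box [ 0.52621948 -0.15614788  0.07196033]
red 591 [0.3975544] 0.058413298305793844 0.0201524886836508
red 591 [0.39755035] 0.05841329829634892 0.0201524886836508
0.0047393194274029955 0.4081765475896326
yel 402 [-0.40840083] 8.239164260240818e-05 -0.023717961008271178
yel 402 [-0.40840094] 8.239164260308502e-05 -0.023717961008271178
-0.02410311044601587 0.12477371746134672
```

```bash
python3 -c "
from station import ctrl
print(ctrl.finish_job())"
```

```text
the job is handed in; nothing more can be done
None
```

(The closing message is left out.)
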